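# Send the manifold block through the feed flap

## Task

On the two-lane feed station, push the rectangular manifold block along its lane with the fingertips, through the hanging flap at the lane's end so that it drops into the catch tray behind, then draw back so that the flap swings shut. Only push the block: do not grasp or lift it. Leave the round adapter in the other lane and everything else where it is.

Things in the scene. Friction and masses are not known exactly. Their poses are not given: they have to be found in the camera images.
- station: feed station, fixed: white base, level steel deck 75 mm above the table (from x = -170 mm to its end, the sill, at x = 0), two parallel lanes on it, a grey catch tray behind. Origin on the table under the middle of the sill; x runs along the lanes in the pushing direction, y left, z up. Lane centre lines at y = +38 mm (left) and -38 mm (right). Deck at y = 80 to 138 mm: a side ledge
- sill_left (a point): point on the deck surface at the end of the left lane's centre line (sill edge); axes as the station's. The lane is 68 mm wide between guides 8 mm thick and 16 mm high, from 150 mm before the sill up to it, open at the robot's end. Over the last 24 mm the guides rise as cheeks 56 mm above the deck and carry the flap. No bar crosses the lane: above the flap plate it is open for a finger
- sill_right (a point): the same for the right lane
- tray_mid (a point): middle of the catch tray's padded floor, 8 mm above the table, 67 mm below the deck. The tray is open at the top, 129 mm long inside (along x, from the sill) and 148 mm wide, walls 62 mm high. A block pushed wholly off the sill drops into it, clear of the flaps
- pivot_left (a point): middle of the left flap's pivot line, 4 mm before the sill, 50 mm above the deck. The dark steel plate, 66 mm wide, 3 mm thick, hangs from 19 mm down to 3 mm above the deck on two arms 11 mm wide at its sides (44 mm free between them). The block lifts it; a finger between the arms lifts it too, but binds on the plate's upper edge from about 15 mm past the sill
- pivot_right (a point): the same for the right flap
- flap_left (a joint): swing of the left lane's gravity flap in rad: 0 hanging shut, growing as its lower edge swings away in the pushing direction (station +x) and up, at most 1.5. It opens that way only and falls shut by its own weight (about 50 g). A block pushed against it lifts it to about 1.2 rad
- flap_right (a joint): the same for the right lane's flap
- block_mid (a point): centre (half-way up) of the manifold block: a plain aluminium block 64 mm long (its x axis, roughly along the lane), 58 mm wide (y), 34 mm tall, with two dark round ports on top, about 0.32 kg, lying in one of the two lanes before the flap. It may lie a little askew; the guides straighten it
- adapter_mid (a point): centre (half-way up) of the round adapter standing in the other lane: turned aluminium, 42 mm wide at its foot, 38 mm tall; to be left alone
- needle_valve: small valve standing on the station's side ledge: brass hexagon 28 mm across corners with a black knob, 39 mm tall; origin at the middle of its underside; to be left alone
- cap_nut: steel cap nut standing on the side ledge, 26 mm in diameter, 18 mm tall; origin at the middle of its underside; to be left alone
- dial_gauge: round black dial gauge lying face up on the table, 68 mm in diameter, 28 mm thick, with a brass stem; origin under its centre; to be left alone
- wrench: steel wrench lying on the table; to be left alone
- screwdriver: screwdriver lying on the table; to be left alone
- jar: small jar standing on the table, 52 mm in diameter, 70 mm tall; origin under its centre; to be left alone
- brass_fitting: brass fitting standing on the table, 32 mm across, 34 mm tall; origin under its centre; to be left alone
- block: the same manifold block, origin at the middle of its underside
There are look-alikes about, which are no part of the job. Leave any brown or purple look-alike of the block alone.

How it is judged:
By the outcome, as a careful person would: the job done as asked, in the order asked, and still so for the second after the job is handed in, with the robot touching nothing.
It also fails if it takes over 35 s, if anything falls off the work surface, if the arm or the gripper's body presses on something with over 40 N, if the wrist force passes 120 N, or if a joint passes its speed limit or range.

## Robot

A 6-joint arm with a two-finger parallel gripper is mounted at the origin on the work surface. World frame = base frame: x ahead of the robot, y to its left, z up, the work surface at z = 0. Lengths are in m, angles in rad, forces in N, time in s.
With the tool pointing down it reaches from about 0.4 to 0.825 m from the base axis. Payload 7 kg.
Tool frame: the origin (TCP) lies between the finger pads; the fingertips stand 17 mm ahead of it and the grasp point (between the pads) lies 2 mm behind it; x points along the fingers, z is the direction in which the jaws open and shut, and the axes are right-handed (so a half turn about x gives the same grasp; the last joint's range is limited). The gripper opens to 88 mm and grips with 3 to 60 N. Pads are 19 mm wide; open, the fingers measure 130 mm over their backs; the gripper's body (78 mm by 193 mm) begins 47 mm behind the grasp point.
Start: joints at [-0.842, 0.359, 0.012, 0, -1.224, -0.288], TCP at [0.288, -0.61, 0.244] pointing down, gripper open.
Joint ranges: [-3.07, 3.07], [-1.43, 2.12], [-1.02, 1.25], [-3.03, 1.67], [-3.05, -0], [-3.03, 3.03]. Speed limits (rad/s): [2.39, 2.39, 3.01, 3.14, 3.14, 3.14].

## Interface

Orientations are given as [roll, pitch, yaw] about the fixed x, y, z axes, in that order (R = Rz(yaw) Ry(pitch) Rx(roll)).
In Python, from station import * gives the robot as it stands.
- The arm moves only by the tool step_arm, never from a script. Its argument "deltas" is a list of rows, each a list of 5 numbers: the shift along the tool's x, y, z in cm, then the turn about the tool's x in degrees, then the closure, from 0 (fully open) to 1 (shut). In form: [[dx, dy, dz, roll, fingers], ...]. A call has exactly 10 rows; each row is the pose to reach, as a shift and turn from the pose commanded when the call began, along the tool's axes at that moment; what a row does not reach only later rows make up. A row lasts 1/12 s, in which the tool goes at most 41.7 mm and 7.16 degrees, less where a joint would pass 70% of its speed; a pose out of reach is approached as far as the arm can. A call with a gripper value outside its range is refused whole. The fingers move at their own pace and stop on an object; "squeeze" is the grip in N (left out, the last holds). Time passes only in rows, so rows that repeat a pose let the fingers close, or fill a call up. It gives the time, the measured TCP pose, the force and the opening at its end, in the units of the state.
- get_state(): the state, without advancing time (a new reading comes with each control period).
- grab_frame(name): name is "scene" or "top" or "wrist"; returns a dict with "pixels" (420x560x3 uint8, red, green, blue), "range_z" (420x560 float32, m along the optical axis (not along the pixel's ray), 0 where there is no reading), "fx", "fy", "cx", "cy" (pixels), "view" (4x4, takes a point from world to camera coordinates); the wrist camera has in their place "hand_eye" (4x4, takes a point from camera to tool coordinates, whose origin is the TCP and whose axes are the tool frame's). Camera axes: x right, y down, z forward; pixel columns grow to the right and rows downward; lengths in m; the calibration is good to about 2 mm. A picture is of the moment at which its call begins: read the wrist's pose just before it.
- job_done(): hands the job in, once; it reports no verdict.
Trained networks look in the newest picture that a camera, given by its name, has taken for a name from the list of things; names that differ only in an ending like _2 or _b are one class to them, and where a whole thing is asked for, a point or a joint stands for the part that bears it (a point fixed in the world has none). Each returns a list of dicts, best first, with "conf" (0 to 1); they miss things now and then, are a little off and sometimes report something else, mostly with a low value. They report only what shows in the picture. A call takes as long as a camera call. They do not tell look-alikes from the thing itself.
- boxes_of(thing, camera): "extent" ([left, top, right, bottom] in pixels, round what is visible of it).
- masks_of(thing, camera): "mask" (420x560 bool, what is visible of it) and "extent" ([left, top, right, bottom] in pixels, round what is visible of it).
The state is a dict: "t": time; "q": joint angles; "qd": joint speeds; "joint_efforts": joint torques, N m; "eef_pos": TCP position; "ee_rot": TCP orientation; "force": force on the tool from outside, world axes, zero at the start; "moment": the same for the moment, N m; "width": finger opening in m.
Only numpy, scipy, OpenCV 4.12 (cv2) and the standard library are available. Lean on these libraries where they do the work, as an engineer would, in place of code of your own. Each camera call takes 0.05 s, during which the arm holds its last target.

## Working session

There is one attempt and no reset: what is moved stays moved. The work goes in short steps, Python scripts to look and compute and a tool call to move; the robot and the scene stay as the last step left them, time stands still between calls to the robot, and variables do not carry over. Pictures are saved under pics/ and viewed, and the job is handed in when it is done.

Besides the shell and the picture viewer there is one more tool, called by a JSON object that holds its "op" and its "data". step_arm: Moves the arm, as the interface text tells. Its arguments: {"type":"object","properties":{"deltas":{"type":"array"},"squeeze":{"type":"number"}},"required":["deltas"]}

```bash
mkdir -p pics; ls; cat > h.py <<'E'
from station import *
import numpy as np, cv2
def save(f,name,scale=1): cv2.imwrite('pics/'+name,cv2.cvtColor(f['pixels'],cv2.COLOR_RGB2BGR))
def world(f,us,vs,zs):
    us,vs,zs=map(lambda a:np.asarray(a,float),(us,vs,zs))
    p=np.stack([(us-f['cx'])/f['fx']*zs,(vs-f['cy'])/f['fy']*zs,zs,np.ones_like(zs)],-1)
    return (p@np.linalg.inv(f['view']).T)[...,:3]
def cloud(f):
    v,u=np.mgrid[0:420,0:560]; return world(f,u,v,f['range_z'])
def proj(f,p):
    c=f['view']@np.r_[p,1]; return c[0]/c[2]*f['fx']+f['cx'],c[1]/c[2]*f['fy']+f['cy'],c[2]
E
python3 - <<'E'
from h import *
s=get_state();print({k:np.round(v,3) for k,v in s.items()})
import pickle
F={}
for n in ['scene','top']:
    f=grab_frame(n);F[n]=f;save(f,n+'0.png')
    for t in ['block','adapter_mid','station','flap_left']:
        print(n,t,[(np.round(b['conf'],2),np.round(b['extent'])) for b in boxes_of(t,n)][:5])
pickle.dump(F,open('F.pkl','wb'))
E
```

```text
pics
{'t': np.float64(0.0), 'q': array([-0.842,  0.359,  0.011, -0.   , -1.224, -0.288]), 'qd': array([-0.002,  0.001, -0.   ,  0.001, -0.001,  0.001]), 'joint_efforts': array([-1.0000e-03, -5.8271e+01,  2.9305e+01,  6.9970e+00,  7.0000e-03,
       -0.0000e+00]), 'eef_pos': array([ 0.288, -0.61 ,  0.243]), 'ee_rot': array([0.114, 1.569, 2.125]), 'force': array([-0.714,  0.147,  0.867]), 'moment': array([-0.023, -0.014, -0.008]), 'width': np.float64(0.088)}
scene block [(np.float64(0.88), array([219., 227., 242., 251.])), (np.float64(0.58), array([268., 204., 301., 222.])), (np.float64(0.44), array([311., 202., 331., 218.])), (np.float64(0.23), array([255., 190., 366., 277.]))]
scene adapter_mid [(np.float64(0.57), array([292., 196., 311., 211.]))]
scene station [(np.float64(0.73), array([251., 189., 365., 279.])), (np.float64(0.26), array([295., 192., 309., 211.]))]
scene flap_left [(np.float64(0.54), array([257., 190., 368., 278.]))]
top block [(np.float64(0.75), array([302., 231., 333., 264.])), (np.float64(0.69), array([296., 280., 329., 312.])), (np.float64(0.64), array([244., 229., 275., 261.]))]
top adapter_mid [(np.float64(0.5), array([221., 239., 240., 259.]))]
top station [(np.float64(0.56), array([183., 152., 286., 284.]))]
top flap_left [(np.float64(0.47), array([220., 204., 246., 210.])), (np.float64(0.28), array([183., 155., 286., 287.])), (np.float64(0.2), array([114., 185., 145., 213.]))]
```

View pics/scene0.png

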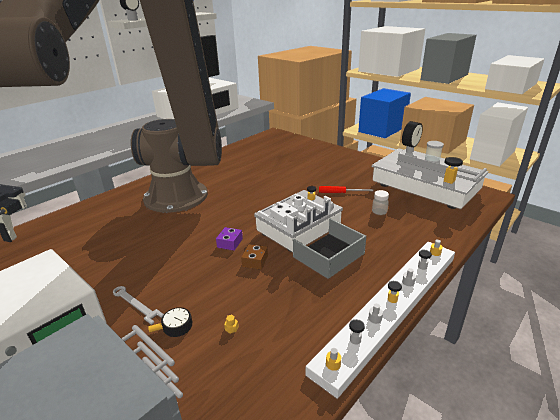

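View pics/top0.png

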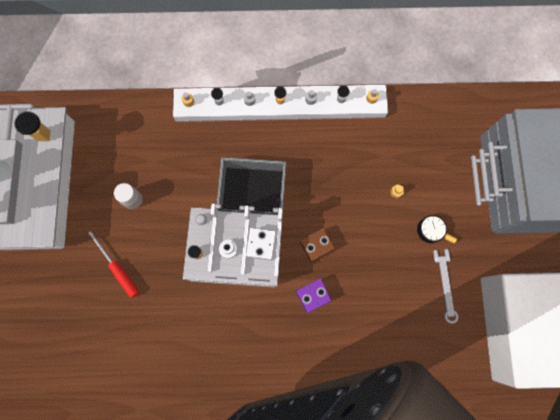

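```bash
python3 - <<'E'
from h import *
import pickle
F=pickle.load(open('F.pkl','rb'))
f=F['top'];a=cv2.resize(f['pixels'][140:320,100:340],None,fx=3.3,fy=3.3,interpolation=cv2.INTER_CUBIC);cv2.imwrite('pics/topcrop.png',a[...,::-1])
f=F['scene'];a=cv2.resize(f['pixels'][180:290,210:380],None,fx=4.5,fy=4.5,interpolation=cv2.INTER_CUBIC);cv2.imwrite('pics/scenecrop.png',a[...,::-1])
E
```

```text
(no output)
```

View pics/topcrop.png

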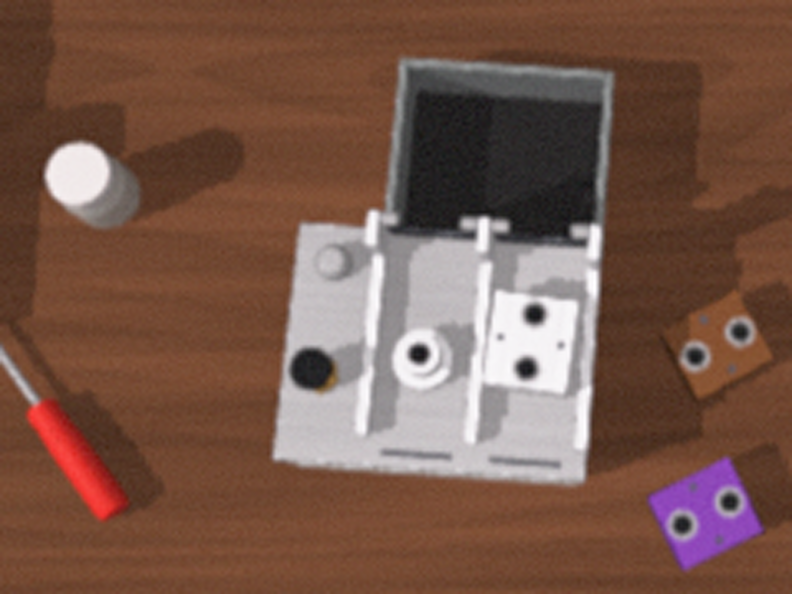

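View pics/scenecrop.png

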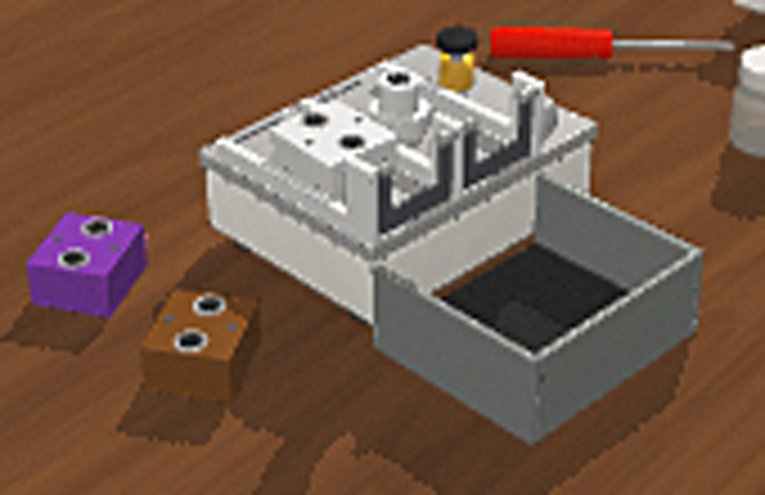

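The picture shows three candidates in top0: the silver block in the right lane (about 260,244), a brown one (317,245) and a purple one (313,296). Only the silver block lies in a lane and is aluminium, so it is the one meant, and the enlarged crop confirms it. The adapter is at (228,247) in the left lane. Next I measure the station pose.

```bash
python3 - <<'E'
from h import *
import pickle
F=pickle.load(open('F.pkl','rb'))
f=F['top'];P=cloud(f)
reg=np.zeros((420,560),bool);reg[150:300,175:295]=1
z=P[...,2]
for lo,hi,n in [(0.066,0.084,'deck'),(0.100,0.117,'blocktop')]:
    m=reg&(z>lo)&(z<hi)&(f['range_z']>0)
    if n=='blocktop': m[:, :246]=0; m[:,274:]=0;m[:230]=0;m[262:]=0
    mm=m.astype(np.uint8)
    nlab,lab,st,ce=cv2.connectedComponentsWithStats(mm,connectivity=4)
    i=1+np.argmax(st[1:,4]); 
    k=(lab==i) if n=='blocktop' else m
    q=P[k]
    print(n,k.sum(),'z med',np.median(q[:,2]),st[i])
    r=cv2.minAreaRect(q[:,:2].astype(np.float32)); print(r); print(cv2.boxPoints(r))
print('adapter',P[247,228],'cap',P[219,200],'valve',P[252,194])
# pixel spot heights
for v in range(205,290,6): print(v,np.round(P[v,190:290:6,2]*1000).astype(int))
E
```

```text
deck 4652 z med 0.07647455249904134 [ 183  208   95   78 4604]
((0.5671866536140442, 0.11189673095941544), (0.2180774062871933, 0.30377137660980225), 84.9037094116211)
[[ 0.40621552  0.01678105]
 [ 0.708786   -0.0102029 ]
 [ 0.72815776  0.20701241]
 [ 0.4255873   0.23399636]]
blocktop 704 z med 0.11046644823763424 [246 230  28  29 704]
((0.49971914291381836, 0.05187037214636803), (0.05805491283535957, 0.06421086937189102), 81.49388122558594)
[[0.46367326 0.02791109]
 [0.5271778  0.01841334]
 [0.53576505 0.07582965]
 [0.47226048 0.0853274 ]]
adapter [0.49197708 0.12490357 0.1093913 ] cap [0.56156201 0.19241027 0.0927347 ] valve [0.48113695 0.20025639 0.11597197]
205 [  2   3   2   0 137 129  11  12   8  11   9  13  12  10  13  64   3]
211 [  2  72  73  75 128  75  79  84  91  96  99  95   9  11 129 132   2]
217 [ 78  94  95  78  92  78  77  76  77  79  77  74  76  81  78 130   7]
223 [77 78 87 74 91 77 73 79 77 74 79 74 76 76 75 91 -1]
229 [ 77  76  72  73  95  77  74  74  76  77 111 108  76  79  77  95   5]
235 [ 78  77  80  80  92  77  75  75  77  90 110 111 107 110 108  93   6]
241 [ 80  79  71  76  84  79 115  92  75  95 109 112 109 114  78   2   3]
247 [116 118  73  76  75  92 115 115  77  93 110 110 110 109  76   2   2]
253 [117 117  76  76  76  75 112  91  77  91 108 109 112 110  75   1   6]
259 [75 76 76 78 79 77 73 75 75 92 77 77 77 95 73  2  4]
265 [81 74 78 92 75 78 79 78 79 91 76 76 77 73 76  3  0]
271 [74 78 78 92 76 76 76 76 75 91 74 77 75 74 92  5  3]
277 [76 78 77 77 79 74 77 75 72 75 76 75 74 77 76 -2  2]
283 [ 4  3 -2 -2  2  2  1 39 51 69 82 76 76 76 80  2  1]
289 [ 2  0  2  1 -1  0  4  4  3  0 -1  1  3  0  1  0  0]
```

```bash
python3 - <<'E'
from h import *
import pickle
from scipy.optimize import minimize
F=pickle.load(open('F.pkl','rb'))
f=F['top'];P=cloud(f);z=P[...,2]
m=np.zeros((420,560),bool);m[200:292,175:290]=1
m&=(z>0.060)&(z<0.15)
k=cv2.morphologyEx(m.astype(np.uint8),cv2.MORPH_OPEN,np.ones((3,3)))>0
d=k&(z<0.084)
q=P[d][:,:2]
nlab,lab,st,ce=cv2.connectedComponentsWithStats(d.astype(np.uint8));
r=cv2.minAreaRect(q.astype(np.float32));print(r);print(cv2.boxPoints(r))
# guide points: fit station pose by template of heights
Q=P[k]; 
def H(x,y):
    out=np.where((x>-.17)&(x<0)&(y>-.080)&(y<.138),.075,0.0)
    for c in (-.076,0,.076):
        g=(abs(y-c)<.004)&(x>-.15)&(x<0); out=np.where(g,.091,out)
    return out
m2=np.zeros((420,560),bool);m2[205:300,170:300]=1
m2&=~((z>0.099)&(z<0.15)) & (f['range_z']>0)
A=P[m2]
def cost(p):
    c,s=np.cos(p[2]),np.sin(p[2]);dx=A[:,0]-p[0];dy=A[:,1]-p[1]
    x=c*dx+s*dy;y=-s*dx+c*dy
    w=(x<-.03)
    return np.minimum(abs(H(x,y)-A[:,2]),.02)[w].sum()+0.005*(~w).sum()
best=None
for y0 in np.arange(.05,.12,.008):
  for x0 in np.arange(.55,.62,.01):
    rr=minimize(cost,[x0,y0,-.08],method='Nelder-Mead',options=dict(initial_simplex=[[x0,y0,-.08],[x0+.008,y0,-.08],[x0,y0+.008,-.08],[x0,y0,-.03]]))
    if best is None or rr.fun<best.fun:best=rr
print(best.x,best.fun,len(A))
x0,y0,a=best.x
bc=np.array([.4997,.0519]);d=bc-[x0,y0];c,s=np.cos(a),np.sin(a)
print('block in station',c*d[0]+s*d[1],-s*d[0]+c*d[1])
R=np.array([[c,-s],[s,c]])
im=cv2.resize(f['pixels'][140:320,160:340],None,fx=4,fy=4)[...,::-1].copy()
def dr(p,zz,col):
    w=R@np.array(p)+[x0,y0];u,v,_=proj(f,[*w,zz]);cv2.circle(im,(int((u-160+.5)*4),int((v-140+.5)*4)),3,col,-1)
for p in [(0,0),(-.17,.138),(0,.138),(-.17,-.08),(0,-.08),(0,-.038),(-.17,-.038)]:dr(p,.075,(0,0,255))
for c_ in (-.076,0,.076):
    for x in (-.15,-.1,-.05):dr((x,c_),.091,(0,200,0))
for p in [(.129,.074),(.129,-.074)]:dr(p,.062,(255,0,0))
cv2.imwrite('pics/fit.png',im)
E
```

```text
((0.5146899223327637, 0.11652132123708725), (0.2180989682674408, 0.19837358593940735), 84.95027160644531)
[[ 0.40628952  0.01662555]
 [ 0.60389316 -0.00083536]
 [ 0.6230903   0.2164171 ]
 [ 0.42548668  0.233878  ]]
[ 0.58276629  0.0814664  -0.08900156] 35.52010274748076 11017
block in station -0.08010953165496955 -0.0368326464230991
```

View pics/fit.png

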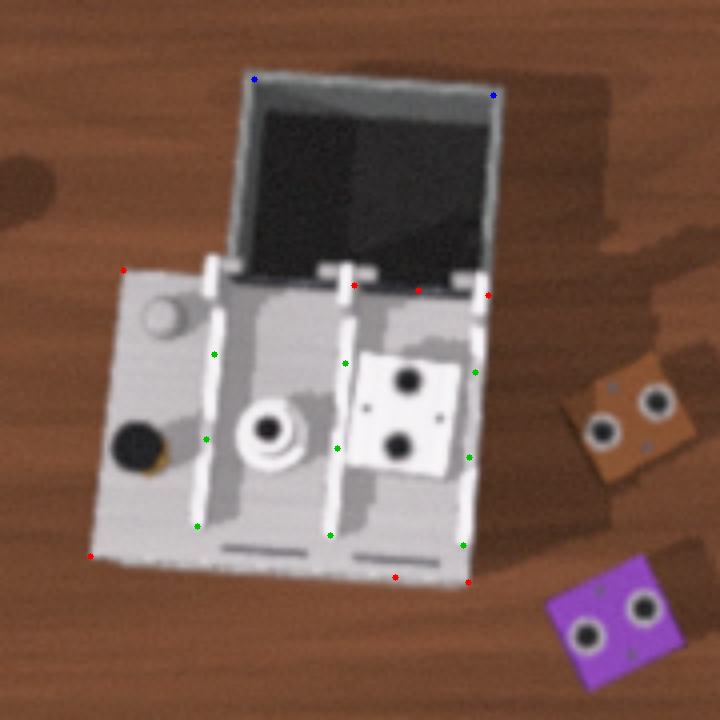

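```bash
python3 - <<'E'
from h import *
import pickle
from scipy.spatial.transform import Rotation as Ro
F=pickle.load(open('F.pkl','rb'))
P=np.concatenate([cloud(F[n])[F[n]['range_z']>0] for n in F])
for y in np.arange(-.8,.11,.06):
    print(round(y,2),[ (int(1000*P[m][:,2].max()) if (m:=((abs(P[:,1]-y)<.03)&(abs(P[:,0]-x)<.03))).any() else None) for x in np.arange(.12,.8,.06)])
s=get_state();R=Ro.from_euler('xyz',s['ee_rot']).as_matrix();print(R.round(3))
a=-.089
zt=np.degrees(np.arctan2(R[1,2],R[0,2]));print('tool z yaw',zt,'q',s['q'])
def st(x,y):
    c,s_=np.cos(a),np.sin(a);return np.array([.5828+c*x-s_*y,.0815+s_*x+c*y])
for g in [(-.155,-.038),(-.013,-.038)]:print(g,st(*g))
E
```

```text
-0.8 [None, None, None, None, None, None, None, None, None, None, None, None]
-0.74 [None, None, None, None, None, None, None, None, None, 161, None, None]
-0.68 [None, None, None, None, 118, 119, 7, 161, 161, 162, 161, None]
-0.62 [7, 120, 119, 120, 123, 123, 8, 167, 166, 165, 167, 165]
-0.56 [7, 126, 334, 334, 125, 124, 7, 167, 166, 166, 166, 166]
-0.5 [7, 125, 334, 334, 125, 651, 650, 621, 153, 152, 153, 153]
-0.44 [7, 7, 8, 13, 671, 670, 651, 626, 7, 8, 7, 7]
-0.38 [6, 6, 7, 13, 667, 669, 630, 35, 34, 7, 9, 7]
-0.32 [3, 5, 7, 645, 666, 8, 6, 34, 22, 40, 8, 8]
-0.26 [3, 3, 680, 679, 662, 7, 8, 7, 22, 39, 9, 8]
-0.2 [3, 4, 708, 682, 7, 8, 7, 7, 8, 8, 7, 8]
-0.14 [2, 622, 652, 784, 9, 7, 40, 38, 7, 7, 6, 7]
-0.08 [24, 617, 652, 818, 40, 40, 42, 40, 8, 8, 8, 7]
-0.02 [379, 486, 748, 815, 38, 40, 94, 135, 133, 68, 66, 7]
0.04 [250, 639, 645, 7, 7, 94, 115, 134, 133, 15, 67, 7]
0.1 [413, 533, 8, 8, 7, 95, 118, 135, 136, 15, 68, 7]
[[-0.    -0.904 -0.427]
 [ 0.    -0.427  0.904]
 [-1.     0.     0.   ]]
tool z yaw 115.25599283972443 q [-8.41898024e-01  3.58601635e-01  1.18564895e-02 -1.67454452e-05
 -1.22415358e+00 -2.88092381e-01]
(-0.155, -0.038) [0.42503594 0.0574272 ]
(-0.013, -0.038) [0.56647392 0.04480587]
```

{"op": "step_arm", "data": {"deltas": [[0,-3.1,2.5,-3,0.2],[0,-6.2,5.0,-6,0.4],[0,-9.3,7.5,-9,0.6],[0,-12.4,10.0,-12,0.8],[0,-15.5,12.5,-15,1],[0,-18.6,15.0,-18,1],[0,-21.7,17.5,-21,1],[0,-24.8,20.0,-24,1],[0,-27.9,22.5,-27,1],[0,-31,25,-30,1]], "squeeze": 10}}

```text
t: 1.33
eef_pos: [0.4622, -0.2502, 0.244]
ee_rot: [-2.696, 1.57, -0.159]
force: [1.4, 0.5, 0.4]
width: 0.0264
```

{"op": "step_arm", "data": {"deltas": [[0,-2.9,2.6,-3.7,1],[0,-5.8,5.2,-7.4,1],[0,-8.8,7.7,-11.1,1],[0,-11.7,10.3,-14.8,1],[0,-14.6,12.9,-18.5,1],[0,-17.5,15.5,-22.2,1],[0,-20.4,18.0,-25.9,1],[0,-23.3,20.6,-29.6,1],[0,-23.3,20.6,-29.6,1],[0,-23.3,20.6,-29.6,1]]}}

```text
t: 2.17
eef_pos: [0.425, 0.0588, 0.2439]
ee_rot: [-2.44, 1.57, 0.617]
force: [-0.3, -0.7, -0.5]
width: 0.0001
```

```bash
python3 - <<'E'
from h import *
from scipy.spatial.transform import Rotation as Ro
s=get_state();R=Ro.from_euler('xyz',s['ee_rot']).as_matrix();print(s['eef_pos'],R.round(3),s['width'],s['q'])
f=grab_frame('wrist');save(f,'w1.png');f2=grab_frame('scene')
print(f['hand_eye'].round(3))
cv2.imwrite('pics/s1.png',cv2.resize(f2['pixels'][120:290,180:400],None,fx=3.4,fy=3.4)[...,::-1])
T=np.eye(4);T[:3,:3]=R;T[:3,3]=s['eef_pos'];f['view']=np.linalg.inv(T@f['hand_eye'])
P=cloud(f);z=P[...,2];ok=f['range_z']>0
# block top in wrist
a=-.089;c,sn=np.cos(a),np.sin(a)
X=c*(P[...,0]-.5828)+sn*(P[...,1]-.0815);Y=-sn*(P[...,0]-.5828)+c*(P[...,1]-.0815)
m=ok&(z>.103)&(z<.116)&(abs(Y+.038)<.036)&(X<-.02)&(X>-.14)
if m.sum()>20:
    r=cv2.minAreaRect(np.stack([X[m],Y[m]],1).astype(np.float32));print(m.sum(),r,np.percentile(X[m],[1,99]),np.percentile(Y[m],[1,99]))
g=ok&(z>.086)&(z<.097)&(X>-.14)&(X<-.03)
for c_ in (-.076,0,.076):
    k=g&(abs(Y-c_)<.012); 
    if k.sum()>20: print(c_,k.sum(),np.polyfit(X[k],Y[k],1),Y[k].mean())
print('deck z',np.median(z[ok&(abs(z-.075)<.01)]))
E
```

```text
[0.42499891 0.05884852 0.24393865] [[ 0.001 -0.085 -0.996]
 [ 0.001 -0.996  0.085]
 [-1.    -0.001 -0.001]] 0.00012742599571116935 [ 6.01020197e-01 -6.23863147e-02 -4.94727058e-01 -1.73772139e-05
 -1.13744374e+00 -6.85997883e-01]
[[-0.    -0.28   0.96  -0.14 ]
 [ 0.001 -0.96  -0.28   0.075]
 [ 1.     0.001  0.    -0.   ]
 [ 0.     0.     0.     1.   ]]
6245 ((-0.06696061044931412, -0.03615362569689751), (0.07183828204870224, 0.0910799577832222), 87.5772933959961) [-0.11195735 -0.02430846] [-0.06652248 -0.00720153]
-0.076 1631 [ 0.00368007 -0.07467384] -0.07498577112019507
0 1004 [0.00633724 0.0007117 ] 0.0001590543035728478
deck z 0.07379950210933328
```

View pics/w1.png

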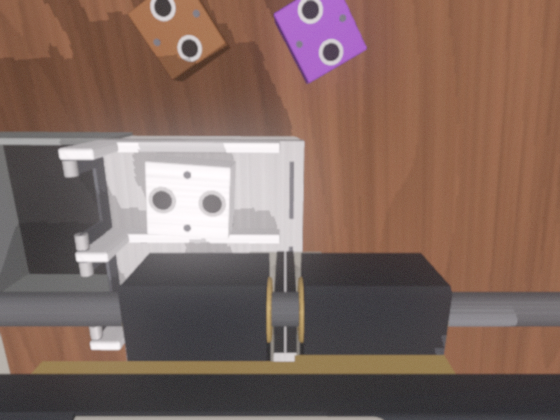

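View pics/s1.png

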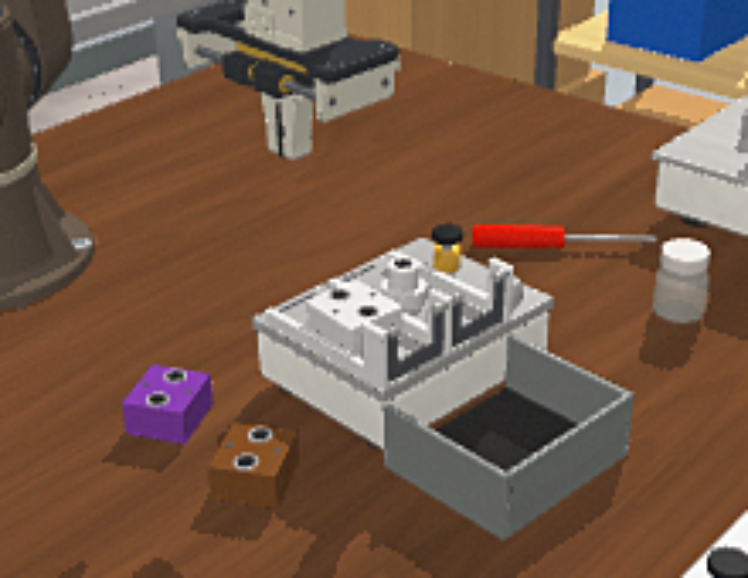

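{"op": "step_arm", "data": {"deltas": [[2.5,0,0,0,1],[5,0,0,0,1],[7.5,0,0,0,1],[9.5,0,0,0,1],[11,0,0,0,1],[12.2,0,0,0,1],[13.2,0,0,0,1],[13.8,0,0,0,1],[14,0,0,0,1],[14,0,0,0,1]]}}

```text
t: 3.1
eef_pos: [0.4252, 0.0558, 0.1033]
ee_rot: [0.768, 1.57, -2.465]
force: [0.1, 0.4, 0.6]
width: 0.0005
```

```bash
python3 - <<'E'
from h import *
s=get_state();print(s['eef_pos'],s['force'],s['t'])
f2=grab_frame('scene')
cv2.imwrite('pics/s2.png',cv2.resize(f2['pixels'][150:290,220:380],None,fx=4.2,fy=4.2)[...,::-1])
E
```

```text
[0.4251905  0.05582208 0.10333352] [0.05838999 0.38366115 0.55693603] 3.1
```

View pics/s2.png

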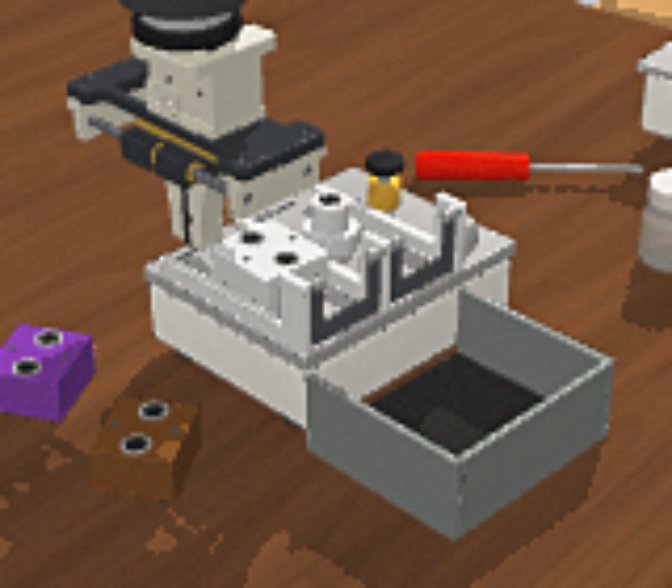

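{"op": "step_arm", "data": {"deltas": [[0,0,-0.6,0,1],[0,0,-1.2,0,1],[0,0,-1.8,0,1],[0,0,-2.4,0,1],[0,0,-3.0,0,1],[0,0,-3.6,0,1],[0,0,-4.2,0,1],[0,0,-4.8,0,1],[0,0,-5.4,0,1],[0,0,-6.0,0,1]]}}

```text
t: 3.98
eef_pos: [0.4853, 0.0512, 0.1035]
ee_rot: [0.453, 1.57, -2.779]
force: [-4.8, -0.2, 3.4]
width: 0.0008
```

```bash
cat > look.py <<'E'
from h import *
import sys
s=get_state();p=s['eef_pos'];a=-.089;c,sn=np.cos(a),np.sin(a);dx,dy=p[0]-.5828,p[1]-.0815
print('stn',c*dx+sn*dy,-sn*dx+c*dy,p[2],'F',s['force'],s['t'])
f2=grab_frame('scene');ft=grab_frame('top')
A=cv2.resize(f2['pixels'][170:290,230:380],None,fx=3,fy=3);B=cv2.resize(ft['pixels'][140:300,170:300],None,fx=2.25,fy=2.25)
B=cv2.copyMakeBorder(B,0,0,0,0,0)
h=max(A.shape[0],B.shape[0]);A=cv2.copyMakeBorder(A,0,h-A.shape[0],0,0,0);B=cv2.copyMakeBorder(B,0,h-B.shape[0],0,0,0)
cv2.imwrite('pics/'+sys.argv[1],np.hstack([A,B])[...,::-1])
E
python3 look.py l3.png
```

```text
stn -0.09442599230202009 -0.038826097470953294 0.1035057785614086 F [-4.79715546 -0.1604642   3.41144353] 3.9833
```

View pics/l3.png

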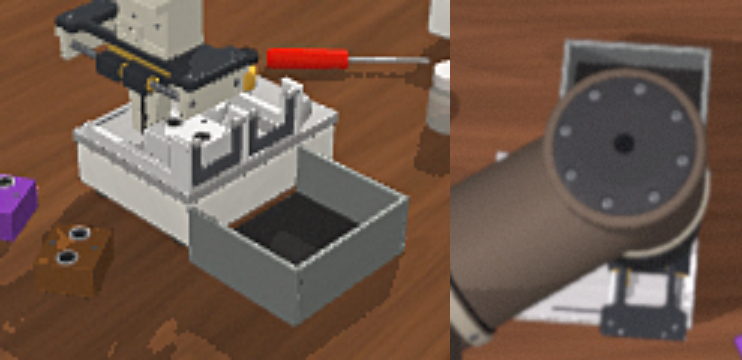

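{"op": "step_arm", "data": {"deltas": [[0,0,-0.5,0,1],[0,0,-1.0,0,1],[0,0,-1.5,0,1],[0,0,-2.0,0,1],[0,0,-2.5,0,1],[0,0,-3.0,0,1],[0,0,-3.5,0,1],[0,0,-4.0,0,1],[0,0,-4.4,0,1],[0,0,-4.8,0,1]]}}

```text
t: 4.92
eef_pos: [0.5332, 0.047, 0.1038]
ee_rot: [2.55, 1.571, -0.681]
force: [-0.7, -0.3, 1.4]
width: 0.0005
```

```bash
python3 look.py l4.png
```

```text
stn -0.046339038700545704 -0.038777183461355814 0.10380931203763902 F [-0.70084588 -0.25081523  1.39637817] 4.9167
```

View pics/l4.png

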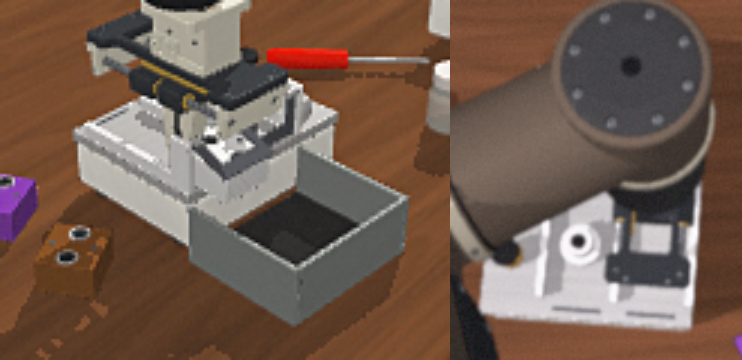

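The block is halfway out under the raised flap at about (235,150). I continue until the finger front is about 8 mm past the sill.

{"op": "step_arm", "data": {"deltas": [[0,0,-0.5,0,1],[0,0,-1.0,0,1],[0,0,-1.5,0,1],[0,0,-2.0,0,1],[0,0,-2.4,0,1],[0,0,-2.8,0,1],[0,0,-3.1,0,1],[0,0,-3.3,0,1],[0,0,-3.3,0,1],[0,0,-3.3,0,1]]}}

```text
t: 5.85
eef_pos: [0.5656, 0.0441, 0.1035]
ee_rot: [0.183, 1.571, -3.049]
force: [0.0, -0.6, 0.4]
width: 0.0007
```

```bash
python3 look.py l5.png
```

```text
stn -0.013855159660938232 -0.03879405802487135 0.1034547042970528 F [ 0.0210718  -0.63680455  0.38430605] 5.85
```

View pics/l5.png

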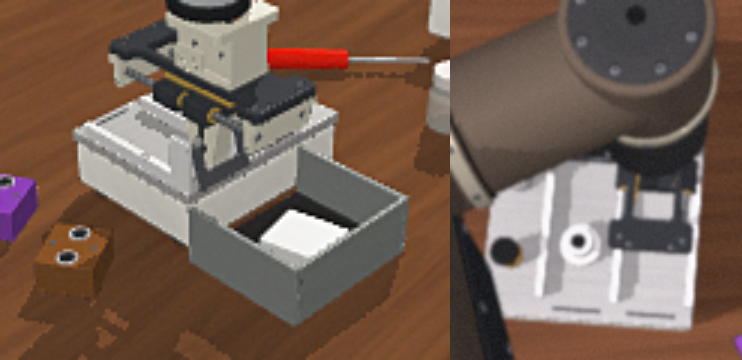

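The block is in the tray, at about (305,235) in the left panel. I draw back along the lane and then lift.

{"op": "step_arm", "data": {"deltas": [[0,0,0.8,0,1],[0,0,2,0,1],[0,0,3.5,0,1],[0,0,5,0,1],[0,0,6.5,0,1],[0,0,8.0,0,1],[0,0,9.5,0,1],[0,0,11,0,1],[0,0,12,0,1],[0,0,12,0,1]]}}

```text
t: 6.78
eef_pos: [0.4439, 0.0546, 0.1037]
ee_rot: [-0.573, 1.57, 2.479]
force: [-0.3, 0.2, 0.4]
width: 0.0002
```

{"op": "step_arm", "data": {"deltas": [[-1.5,0,0,0,1],[-3,0,0,0,1],[-5,0,0,0,1],[-7,0,0,0,1],[-9,0,0,0,1],[-11,0,0,0,1],[-12.5,0,0,0,1],[-13.5,0,0,0,1],[-14,0,0,0,1],[-14,0,0,0,1]]}}

```text
t: 7.62
eef_pos: [0.4466, 0.0551, 0.2443]
ee_rot: [-2.563, 1.569, 0.488]
force: [-0.5, -0.8, -0.2]
width: 0.0005
```

```bash
python3 look.py l6.png; python3 - <<'E'
from h import *
import pickle
F=pickle.load(open('F.pkl','rb'))
f=grab_frame('scene');P=cloud(f);cv2.imwrite('pics/s6.png',cv2.resize(f['pixels'][180:290,210:390],None,fx=4.4,fy=4.4,interpolation=cv2.INTER_CUBIC)[...,::-1])
a=-.089;c,sn=np.cos(a),np.sin(a);X=c*(P[...,0]-.5828)+sn*(P[...,1]-.0815);Y=-sn*(P[...,0]-.5828)+c*(P[...,1]-.0815)
m=(f['range_z']>0)&(X>.008)&(X<.12)&(abs(Y)<.068)&(P[...,2]>.03)&(P[...,2]<.05)
print(m.sum(),X[m].min(),X[m].max(),Y[m].min(),Y[m].max(),np.median(P[...,2][m]))
d=cv2.absdiff(f['pixels'],F['scene']['pixels']).max(2)>60
print(cv2.connectedComponentsWithStats(d.astype(np.uint8))[2][1:][:, :] [lambda s:s[:,4]>15] if 0 else [list(s) for s in cv2.connectedComponentsWithStats(d.astype(np.uint8))[2][1:] if s[4]>15])
for t in ['adapter_mid','needle_valve','cap_nut']:
    print(t,[(round(b['conf'],2),np.round(b['extent'])) for b in boxes_of(t,'scene')][:2])
E
```

```text
stn -0.1333400129747856 -0.038434097542246734 0.24426648504585657 F [-0.46668752 -0.76228789 -0.19340688] 7.6167
294 0.05118166757165515 0.11331586098646851 -0.04700438743118314 0.020851594965754623 0.04107018850699018
[[np.int32(0), np.int32(0), np.int32(99), np.int32(87), np.int32(6361)], [np.int32(131), np.int32(0), np.int32(43), np.int32(120), np.int32(1690)], [np.int32(181), np.int32(0), np.int32(19), np.int32(38), np.int32(466)], [np.int32(205), np.int32(0), np.int32(98), np.int32(170), np.int32(6302)], [np.int32(195), np.int32(77), np.int32(24), np.int32(58), np.int32(640)], [np.int32(131), np.int32(128), np.int32(12), np.int32(30), np.int32(197)], [np.int32(188), np.int32(138), np.int32(34), np.int32(27), np.int32(392)], [np.int32(142), np.int32(165), np.int32(17), np.int32(9), np.int32(52)], [np.int32(0), np.int32(184), np.int32(15), np.int32(10), np.int32(63)], [np.int32(0), np.int32(189), np.int32(23), np.int32(15), np.int32(143)], [np.int32(18), np.int32(198), np.int32(7), np.int32(11), np.int32(20)], [np.int32(275), np.int32(204), np.int32(23), np.int32(13), np.int32(119
[... 165 characters left out ...]
 np.int32(240), np.int32(30), np.int32(19), np.int32(319)], [np.int32(69), np.int32(266), np.int32(22), np.int32(21), np.int32(41)], [np.int32(135), np.int32(325), np.int32(35), np.int32(32), np.int32(65)], [np.int32(140), np.int32(342), np.int32(22), np.int32(21), np.int32(38)], [np.int32(145), np.int32(357), np.int32(10), np.int32(10), np.int32(19)], [np.int32(165), np.int32(366), np.int32(10), np.int32(9), np.int32(17)], [np.int32(159), np.int32(370), np.int32(8), np.int32(9), np.int32(16)]]
adapter_mid [(0.71, array([292., 196., 308., 213.])), (0.33, array([310., 191., 318., 199.]))]
needle_valve [(0.34, array([319., 239., 346., 260.])), (0.2, array([147., 310., 192., 339.]))]
cap_nut []
```

View pics/l6.png

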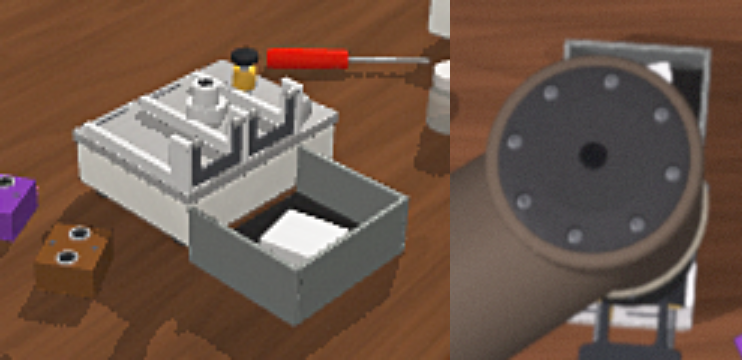

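View pics/s6.png

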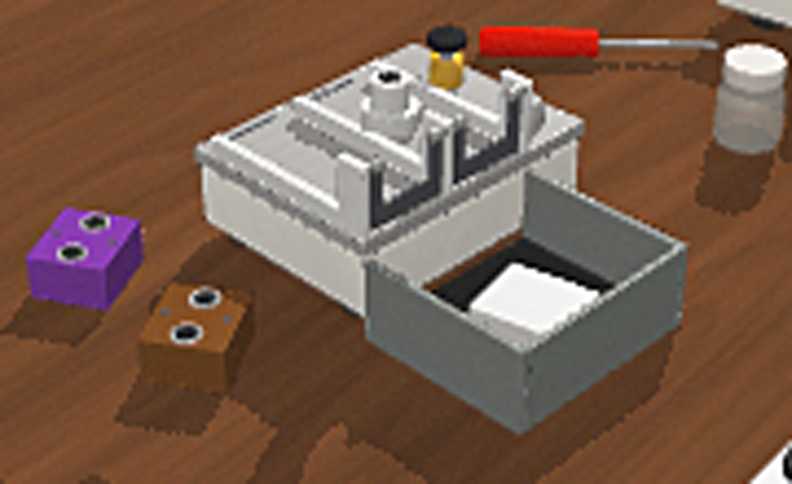

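The block lies flat in the tray, upside down, with its top at 41 mm (8 + 34 mm expected). The flap hangs shut as it did at the start, and everything else is in place. The robot is clear, so I hand the job in.

```bash
python3 -c "
from station import *
print(job_done())"
```

```text
the job is handed in; nothing more can be done
None
```

I pushed the silver manifold block along the right lane with the closed fingertips, through the flap and into the catch tray. I then drew back along the lane, lifted clear and handed the job in at about 8 s.

**Block:** it lies flat but upside down in the tray. Its visible top measures 41 mm above the table, against an expected 42 mm.

**Flap and robot:** in the last camera picture the right flap hangs shut as it did at the start. The robot touches nothing, and the push force in the readings at the end of each move stayed near 5 N.

**Everything else:** the adapter, needle valve, brown and purple look-alikes, and the other things near the station stand where they were in that picture. The differences from the first picture are the arm, its shadows, and the block's old and new places.

**Checks that failed or disagreed:** the network did not find the cap nut, which is mostly hidden behind a cheek in the scene camera. It also reported a low-confidence "needle valve" at the block's place in the tray. I settled both by eye, and the top picture taken just before I drew back shows the station's side ledge undisturbed.

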